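Seat a viewport flange in a three-point nest

ROBOT

A 6-joint arm with a two-finger parallel gripper is mounted at the origin on the work surface. World frame = base frame: x ahead of the robot, y to its left, z up, the work surface at z = 0. Lengths are in m, angles in degrees, forces in N, time in s.
With the tool pointing down it reaches from about 0.375 to 0.9 m from the base axis. Payload 3.1 kg.
Tool frame: the origin (TCP) lies at the very end of the fingers, on their centre line; the grasp point (between the pads) lies 19 mm behind it; z points along the fingers, y is the direction in which the jaws open and shut (so a half turn about z gives the same grasp; the last joint's range is limited). The gripper opens to 87 mm and grips with 3 to 60 N. Pads are 19 mm wide; open, the fingers measure 117 mm over their backs; the gripper's body (75 mm by 190 mm) begins 51 mm behind the grasp point.
Start: joints at [61.679, 30.224, 82.088, -0, 67.689, -10.227], TCP at [0.194, 0.594, 0.223] pointing down, gripper open.
Joint ranges: [-176.69, 176.69], [-43.24, 126.21], [12.49, 139.97], [-82, 262], [0, 151.66], [-163.58, 163.58]. Speed limits (degrees/s): [159.86, 159.86, 180, 180, 180, 180].

INTERFACE

Orientations are given as a 3x3 rotation matrix whose columns are the frame's x, y, z axes.
In Python, from rig import bot gives the robot as it stands. The module is installed in compiled form; this text tells all that it offers.
- The arm moves only by the tool play_rows, never from a script. Its argument "targets" is a list of rows, each a list of 7 numbers: the closure, from 0 (fully open) to 1 (shut), then the shift along the world's x, y, z in m, then the turn, a rotation vector about the world's x, y, z in rad. A call has 1 to 12 rows; each row shifts and turns the commanded pose from where the row before left it; what a row does not reach is not made up. A row lasts 1/8 s, in which the tool goes at most 62.5 mm and 10.7 degrees, less where a joint would pass 70% of its speed; a pose out of reach is approached as far as the arm can. A call with a gripper value outside its range is refused whole. The fingers move at their own pace and stop on an object; the grip force is fixed at half the most. Time passes only in rows, so rows that do not move let the fingers close. It gives the time, the measured TCP pose, the force and the opening at its end, in the units of the state.
- bot.read_state(): the state, without advancing time (a new reading comes with each control period).
- bot.capture(name): name is "scene" or "top" or "wrist"; returns the picture (480x640x3 uint8, blue, green, red); there is no depth.
- bot.get_calibration(name): a dict with "fx", "fy", "cx", "cy" (pixels), "R" (3x3) and "t" (3): a world point X has camera coordinates R X + t. Camera axes: x right, y down, z forward; pixel columns grow to the right and rows downward; lengths in m; the calibration is good to about 2 mm. The wrist camera is an equidistant fisheye: a pixel r from the principal point sees the ray r / f radians off the axis. A picture is of the moment at which its call begins: read the wrist's pose just before it. get_calibration takes no time and is no camera call; for the wrist camera it gives the pose at the moment of the call.
- bot.hand_in(): hands the job in, once; it reports no verdict.
The state is a dict: "time_s": time; "joint_positions": joint angles; "qvel": joint speeds; "tau": joint torques, N m; "position": TCP position; "tcp_rot": TCP orientation; "force": force on the tool from outside, world axes, zero at the start; "moment": the same for the moment, N m; "opening": opening from 0.0 (shut) to 1.0 (fully open).
Only numpy, scipy, OpenCV 4.12 (cv2) and the standard library are available. Lean on these libraries where they do the work, as an engineer would, in place of code of your own. Each camera call takes 0.05 s, during which the arm holds its last target. There are 200 camera calls.

TASK

Take the viewport (the flange with the glass window) out of the parts tray and lay it flat, window up, on the white seat of the nest. Nudge it until its rim bears on both dowel pins, then push the clamp slide up until its brass pad presses lightly on the rim, so that the viewport stays held at all three points when you let go. Its glass seal cracks easily: feel your way, never press harder than a light finger would (12 N at the very most) at any of the three points, do not drop it, and leave the other things where they are.

Things in the scene. Friction and masses are not known exactly. Their poses are not given: they have to be found in the camera images.
- viewport: The part to seat: a round stainless vacuum flange, 54 mm diameter, 13 mm thick, with a glass window sunk in its top face and four dark bolt holes. About 0.17 kg. It lies window up in the tray. Origin: centre of its underside, z up; it is round, so its yaw is of no matter. Grip it across its 54 mm.
- nest: The nest, fixed to the bench: aluminium plate 223 x 110 x 12 mm with a slippery white plastic seat, its top 15 mm above the bench. Origin: nest axis, at bench height. x points from the clamp to the dowel yoke, y to the left of that, z up. Plate from x = -155 to +68 mm, seat from -46 to +25 mm (68 mm wide up to x = +14, then 38 mm).
- nest_home (a point): The nest axis at the seat's top face, 15 mm above the bench: the centre of the underside of a seated viewport if the yoke is at its middle setting. Fully seated means: the rim touches both dowel pins and the clamp pad. Friction of the rim on pins, pad and seat is about 0.2 to 0.25.
- yoke_mid (a point): On the nest, 21.9 mm beyond its axis (+x), 26 mm above the bench: midway between the tops of the two dowel pins when the yoke is at its middle setting. The dark steel yoke (24 mm high) is bolted in slots and was set by hand up to 8 mm nearer or farther along x (never sideways): no reading tells how far. It does not move in use. See left_dowel_pin, right_dowel_pin under clamp_pad.
- clamp_pad: Brass pad of the clamp, 20 mm wide, 9 mm high, flat face towards the yoke, on the nest's centre line. Origin: centre of that face, 21.5 mm above the bench; at nest x = clamp - 61 mm. Rim contact points of a seated viewport: this pad at -x, and the upright 8 mm steel pins left_dowel_pin and right_dowel_pin, which stand 21.9 mm in +x and 21.9 mm to +y and -y of its axis (45 degrees either side).
- clamp (a joint): How far the clamp slide is pushed in (m): 0 fully back, up to 0.050, growing towards the yoke (nest +x); starts between 0 and 0.012. The pad meets a seated viewport at 0.026 to 0.042, by the yoke's setting. The slide drags in its guide with a steady 4 N, stays where it is left and so keeps up to 4 N of pad pressure when let go. No spring.
- clamp_thumb (a point): Middle of the rear (-x) face of the slide's upright thumb plate: push here towards nest +x, or grip the plate. The plate is 12 mm thick along x, 36 mm wide, its top edge 57 mm above the bench, this point 46 mm above it; 52 mm behind the pad's face. Behind it the nest's plate is bare.
- tray: Fixed shallow stainless tray, 260 x 210 mm, rim 11 mm high, floor 3 mm thick. Origin: centre of its underside. The viewport and two bystanders lie in it.
- small_blank: A bystander: leave it alone. Plain blank flange in the tray, 34 mm diameter, 7.5 mm thick, no window. Origin: centre of its underside.
- gasket: A bystander: leave it alone. Flat copper ring in the tray, 39 mm outside diameter, 3 mm thick. Origin: centre of its underside.
- spanner: A bystander: leave it alone. Open-ended spanner 170 mm long, lying on the bench beyond the tray and nest. Origin: about its middle, on the bench.
- driver: A bystander: leave it alone. Screwdriver 190 mm long, lying on the bench on the robot's right. Origin: about its middle, on the bench.
- wash_bottle: A bystander: leave it alone. White plastic wash bottle, 64 mm diameter, 170 mm high. Origin: centre of its underside.
- bolt_jar: A bystander: leave it alone. Clear jar with a steel lid, 60 mm diameter, 70 mm high. Origin: centre of its underside.
- gauge_head: A bystander: leave it alone. Upright steel vacuum gauge head on a 70 mm flange, 128 mm high. Origin: centre of its underside.
There are look-alikes about, which are no part of the job. Of the things shaped like the nest, the aluminium one is meant.

How it is judged:
By the outcome, as a careful person would: the job done as asked, in the order asked, and still so for the second after the job is handed in, with the robot touching nothing.
It also fails if it takes over 72 s, if anything falls off the work surface, if the arm or the gripper's body presses on something with over 40 N, if the wrist force passes 120 N, or if a joint passes its speed limit or range.

## Working session

There is one attempt and no reset: what is moved stays moved. The work goes in short steps, Python scripts to look and compute and a tool call to move; the robot and the scene stay as the last step left them, time stands still between calls to the robot, and variables do not carry over. Pictures are saved under pics/ and viewed, about 8 in all and at most 12, crops included, and the job is handed in when it is done.

Besides the shell and the picture viewer there is one more tool, called after "Request:" as name([rows], argument=value, ...), one row to a line, values as JSON. play_rows: Moves the arm, as the interface text tells. Its arguments: {"type":"object","properties":{"targets":{"type":"array","items":{"type":"array","items":{"type":"number"}}}},"required":["targets"]}

```bash
mkdir -p pics; python3 - <<'E'
from rig import bot
import cv2,numpy as np
for n in("scene","top"):
    cv2.imwrite(f"pics/{n}0.png",bot.capture(n))
    c=bot.get_calibration(n);R=np.array(c["R"]);print(n,c["fx"],-R.T@np.array(c["t"]))
s=bot.read_state();print(s["position"],s["tcp_rot"],s["force"],s["time_s"])
E
```

```text
scene 624.153188958571 [ 0.96094225 -0.78453193  1.0338583 ]
top 466.37327232958916 [ 0.32450954 -0.01248176  1.2026444 ]
[0.19378442 0.59351763 0.22168431] [[-9.50528054e-01  3.10637332e-01 -9.31252001e-04]
 [ 3.10638514e-01  9.50526643e-01 -1.67770009e-03]
 [ 3.64023557e-04 -1.88398374e-03 -9.99998159e-01]] [-0.53500263  0.16327689 -0.53113145] 0.1
```

View pics/top0.png

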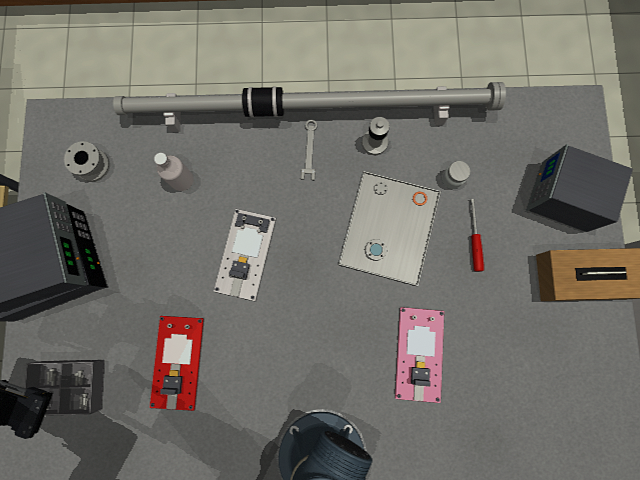

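View pics/scene0.png

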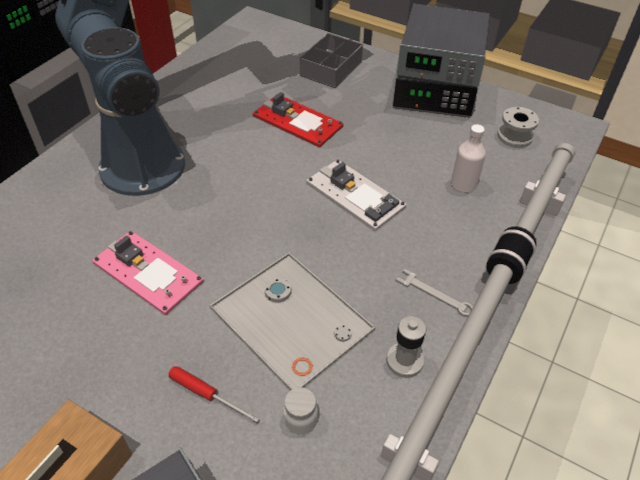

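Top view: the viewport is at (375,249), with a teal window. It could be confused with the small blank at (380,188), the gasket at (419,198) or the far flange at (86,160). The aluminium nest is at about (245,255); the red one (177,362) and the pink one (421,355) are look-alikes.

```bash
cat > h.py <<'E'
from rig import bot
import cv2,numpy as np
def ray(c,uv):
    R=np.array(c["R"]);t=np.array(c["t"]);x=(uv[0]-c["cx"])/c["fx"];y=(uv[1]-c["cy"])/c["fy"]
    if c.get("fish"):
        r=np.hypot(x,y);k=np.sin(r)/r if r>1e-9 else 1;d=np.array([x*k,y*k,np.cos(r)])
    else: d=np.array([x,y,1.])
    return -R.T@t,R.T@d
def onz(c,uv,z):
    o,d=ray(c,uv);return o+d*(z-o[2])/d[2]
def pix(c,X):
    p=np.array(c["R"])@np.array(X)+np.array(c["t"])
    if c.get("fish"):
        rr=np.hypot(p[0],p[1]);k=np.arctan2(rr,p[2])/max(rr,1e-9)
        return np.array([c["cx"]+c["fx"]*p[0]*k,c["cy"]+c["fy"]*p[1]*k])
    return np.array([c["cx"]+c["fx"]*p[0]/p[2],c["cy"]+c["fy"]*p[1]/p[2]])
def wcal():
    c=dict(bot.get_calibration("wrist"));c["fish"]=True;return c
E
python3 - <<'E'
from h import *
im=cv2.imread("pics/top0.png");c=bot.get_calibration("top")
hsv=cv2.cvtColor(im,cv2.COLOR_BGR2HSV)
# teal window
m=cv2.inRange(hsv,(80,50,40),(110,255,255));m[:200]=0;m[300:]=0;m[:,:340]=0;m[:,440:]=0
u=cv2.moments(m,True);p=(u["m10"]/u["m00"],u["m01"]/u["m00"]);print("win",p,u["m00"],onz(c,p,.013))
# plate
g=cv2.inRange(hsv,(0,0,150),(180,40,255));
roi=np.zeros_like(g);roi[200:310,205:285]=g[200:310,205:285];roi=cv2.morphologyEx(roi,cv2.MORPH_CLOSE,np.ones((9,9)))
k=max(cv2.findContours(roi,0,2)[0],key=cv2.contourArea);b=cv2.boxPoints(cv2.minAreaRect(k))
W=np.array([onz(c,q,.012) for q in b]);print(b,W);print(np.linalg.norm(W-np.roll(W,1,0),axis=1))
ce=W.mean(0);e=[W[1]-W[0],W[2]-W[1]];e=max(e,key=np.linalg.norm);e/=np.linalg.norm(e);e*=np.sign(e[0])
print("yaw",np.degrees(np.arctan2(e[1],e[0])),"axis",ce+e*.0435)
a=cv2.resize(im[200:310,200:290],None,fx=4.5,fy=4.5,interpolation=2);d=cv2.resize(im[205:295,330:420],None,fx=4,fy=4,interpolation=2)
o=np.zeros((495,770,3),np.uint8);o[:495,:405]=a;o[:360,410:]=d;cv2.imwrite("pics/crop.png",o)
E
```

```text
win (375.7641509433962, 249.24528301886792) 106.0 [ 0.49916219 -0.1521361   0.013     ]
[[212.82355 290.7059 ]
 [233.7059  207.17648]
 [275.35297 217.58823]
 [254.47061 301.11765]] [[0.40264324 0.26674118 0.012     ]
 [0.6198568  0.21545903 0.012     ]
 [0.58918491 0.10620315 0.012     ]
 [0.37390098 0.16056662 0.012     ]]
[0.10999615 0.2231851  0.11347957 0.22204179]
yaw -13.283770431545005 axis [0.5387326  0.17724732 0.012     ]
```

View pics/crop.png

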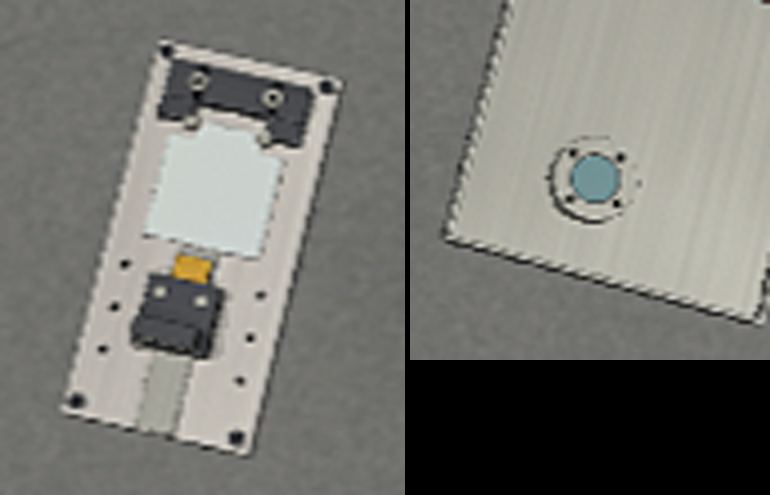

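Request:
play_rows([
  [0, 0.032, -0.043, 0, 0, 0, 0.073],
  [0, 0.032, -0.043, 0, 0, 0, 0],
  [0, 0.032, -0.043, 0, 0, 0, 0],
  [0, 0.032, -0.043, 0, 0, 0, 0],
  [0, 0.032, -0.043, 0, 0, 0, 0],
  [0, 0.032, -0.043, 0, 0, 0, 0],
  [0, 0.032, -0.043, 0, 0, 0, 0],
  [0, 0.032, -0.043, 0, 0, 0, 0],
  [0, 0.02, -0.04, 0, 0, 0, 0],
  [0, 0, -0.033, 0, 0, 0, 0],
  [0, 0, 0, 0, 0, 0, 0],
])

```text
time_s: 1.48
position: [0.4699, 0.1752, 0.2221]
tcp_rot: [[-0.97, 0.244, -0.002], [0.244, 0.97, -0.0], [0.001, -0.001, -1.0]]
force: [0.7, 0.8, -0.4]
opening: 0.996
```

```bash
python3 - <<'E'
from h import *
c=wcal();print({k:c[k] for k in("fx","fy","cx","cy")},-np.array(c["R"]).T@c["t"]);import json
cv2.imwrite("pics/w1.png",bot.capture("wrist"));json.dump({k:(np.array(v).tolist() if k!="fish" else True) for k,v in c.items()},open("w1.json","w"))
print(pix(c,[.5387,.1772,.015]))
E
```

```text
{'fx': 371.64829954431775, 'fy': 371.64829954431775, 'cx': 320.88490372169235, 'cy': 238.02767647475787} [0.40476851 0.19164176 0.38438906]
[338.98237388 273.23826021]
```

View pics/w1.png

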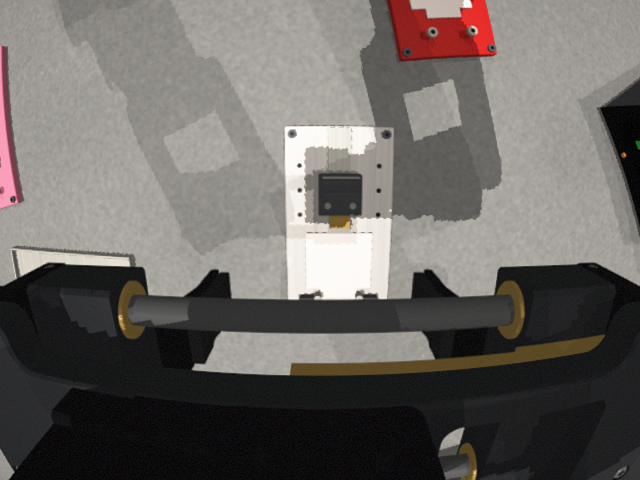

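Request:
play_rows([
  [0, 0, -0.055, 0, 0, 0, 0],
  [0, 0, -0.055, 0, 0, 0, 0],
  [0, 0, -0.055, 0, 0, 0, 0],
  [0, 0, -0.055, 0, 0, 0, 0],
  [0, 0, -0.055, 0, 0, 0, 0],
  [0, 0, -0.052, 0, 0, 0, 0],
  [0, 0, 0, -0.05, 0, 0, 0],
  [0, 0, 0, -0.04, 0, 0, 0],
  [0, 0, 0, 0, 0, 0, 0],
  [0, 0, 0, 0, 0, 0, 0],
])

```text
time_s: 2.78
position: [0.4712, -0.1495, 0.1335]
tcp_rot: [[-0.971, 0.239, 0.001], [0.239, 0.971, -0.001], [-0.002, -0.0, -1.0]]
force: [0.1, -0.6, -0.3]
opening: 0.995
```

Wrist view 1 shows the nest upright. The rear plate corners are at about (285,126) and (394,126), the brass pad at (340,222), and the dowel pins at about (312,293) and (369,293), just ahead of the gripper bar.

```bash
python3 - <<'E'
from h import *
import json
c=json.load(open("w1.json"))
L,Rr=onz(c,(285.5,126),.012),onz(c,(394.5,126),.012);print("rear corners",L,Rr,np.linalg.norm(L-Rr))
l2,r2=onz(c,(287,290),.012),onz(c,(391,290),.012)
for a,b in((L,l2),(Rr,r2)): print("yaw",np.degrees(np.arctan2((b-a)[1],(b-a)[0])))
im=cv2.imread("pics/w1.png");a=cv2.resize(im[210:302,280:400],None,fx=5,fy=5,interpolation=2)
c2=wcal();w=bot.capture("wrist");cv2.imwrite("pics/w2.png",w)
hsv=cv2.cvtColor(w,cv2.COLOR_BGR2HSV);m=cv2.inRange(hsv,(80,50,40),(110,255,255))
n,_,st,ce=cv2.connectedComponentsWithStats(m)
for i in range(1,n):
    if st[i,4]>150: print(st[i],ce[i],onz(c2,ce[i],.0155))
b=w[150:290,230:430];b=cv2.resize(b,None,fx=3,fy=3)[:, :600]
o=np.zeros((460+140*1,600,3),np.uint8);o[:460]=a;o[460:]=cv2.resize(w[150:290,220:420],(200,140))[:,:].repeat(1,1) if 0 else np.hstack([w[150:290,220:420]]*3)
cv2.imwrite("pics/crop2.png",o)
E
```

```text
rear corners [0.37784144 0.16168481 0.012     ] [0.40320331 0.26741513 0.012     ] 0.10872959470526489
yaw -14.63002491122355
yaw -13.08176001857015
[ 309  250   37   35 1035] [327.00483092 267.04541063] [ 0.50063555 -0.15201986  0.0155    ]
```

View pics/crop2.png

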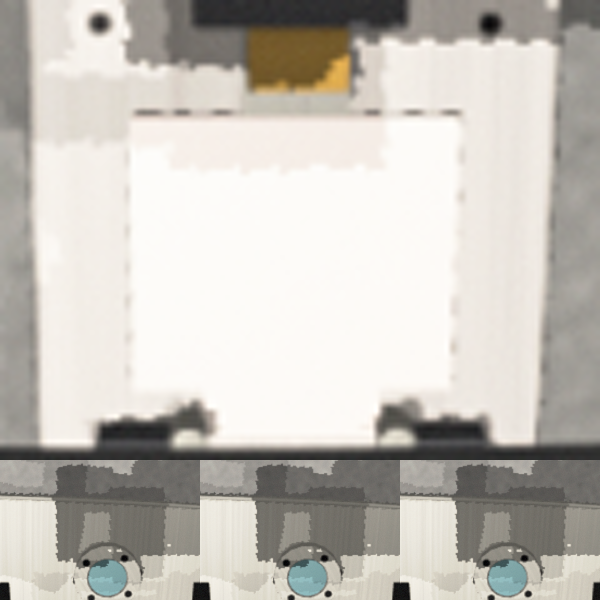

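The crop confirms the viewport: teal glass and four holes. The pins are at about (318,297.6) and (359.4,297.6) in w1, and the seat's rear edge is at row 232.6.

```bash
python3 - <<'E'
from h import *
import json
c=json.load(open("w1.json"))
rc=(onz(c,(285.5,126),.012)+onz(c,(394.5,126),.012))/2
sa,sb=onz(c,(306.6,232.6),.015),onz(c,(372.4,232.6),.015);print("seat w",np.linalg.norm(sa-sb))
sc=(sa+sb)/2
pa,pb=onz(c,(318,297.6),.026),onz(c,(359.4,297.6),.026);print("pins",pa,pb,np.linalg.norm(pa-pb));pm=(pa+pb)/2
for n,d in(("rear-corner",rc-pm),("edge",0)):
    pass
th=[np.degrees(np.arctan2(*(b-a)[1::-1])) for a,b in((rc,sc),(rc,pm))];print("yaw",th,"perp",[np.degrees(np.arctan2(*(b-a)[1::-1]))-90 for a,b in((sa,sb),(pa,pb),(onz(c,(285.5,126),.012),onz(c,(394.5,126),.012)))])
e=np.array([np.cos(np.radians(-13.7)),np.sin(np.radians(-13.7))])
print("axis from rear",rc[:2]+.155*e,"from seat",sc[:2]+.046*e,"pin x rel seat axis",(pm[:2]-sc[:2]-.046*e)@e)
pad=onz(c,(340,228.5),.026);print("pad rel",(pad[:2]-sc[:2]-.046*e)@e)
E
```

```text
seat w 0.06761773334015454
pins [0.55587007 0.15009046 0.026     ] [0.56667067 0.19226123 0.026     ] 0.04353189827475576
yaw [np.float64(-14.129845939933144), np.float64(-14.253045135003532)] perp [np.float64(-14.032512578008962), np.float64(-14.365564373573449), np.float64(-13.48886203593645)]
axis from rear [0.54111249 0.17784006] from seat [0.54059662 0.17712667] pin x rel seat axis 0.02149494968963085
pad rel -0.05282310396364662
```

Request:
play_rows([
  [0, 0.0295, -0.0025, -0.03, 0, 0, 0],
  [0, 0, 0, -0.04, 0, 0, 0],
  [0, 0, 0, -0.03, 0, 0, 0],
  [0, 0, 0, -0.02, 0, 0, 0],
  [0, 0, 0, 0, 0, 0, 0],
  [0, 0, 0, 0, 0, 0, 0],
])

```text
time_s: 3.58
position: [0.5009, -0.1529, 0.0141]
tcp_rot: [[-0.971, 0.24, 0.003], [0.24, 0.971, -0.002], [-0.003, -0.001, -1.0]]
force: [0.2, -0.2, -0.2]
opening: 1.002
```

Request:
play_rows([
  [0, 0, 0.001, -0.008, 0, 0, 0],
  [0.3, 0, 0, 0, 0, 0, 0],
  [0.5, 0, 0, 0, 0, 0, 0],
  [0.5, 0, 0, 0, 0, 0, 0],
  [0.5, 0, 0, 0, 0, 0, 0],
  [0.5, 0, 0, 0, 0, 0, 0],
])

```text
time_s: 4.32
position: [0.4996, -0.1515, 0.0046]
tcp_rot: [[-0.971, 0.241, 0.0], [0.241, 0.971, -0.0], [-0.0, -0.0, -1.0]]
force: [-0.4, 0.7, 0.5]
opening: 0.614
```

Request:
play_rows([
  [0.5, 0, 0, 0.01, 0, 0, 0],
  [0.5, 0, 0, 0.03, 0, 0, 0],
  [0.5, 0, 0, 0.04, 0, 0, 0],
  [0.5, 0, 0, 0, 0, 0, 0],
])

```text
time_s: 4.82
position: [0.5014, -0.1524, 0.0874]
tcp_rot: [[-0.971, 0.24, 0.006], [0.24, 0.971, -0.003], [-0.006, -0.002, -1.0]]
force: [0.2, 0.5, -2.0]
opening: 0.613
```

Request:
play_rows([
  [0.5, 0.002, 0.03, 0, 0, 0, 0],
  [0.5, 0.005, 0.055, 0, 0, 0, 0],
  [0.5, 0.005, 0.055, 0, 0, 0, 0],
  [0.5, 0.005, 0.055, 0, 0, 0, 0],
  [0.5, 0.005, 0.055, 0, 0, 0, 0],
  [0.5, 0.005, 0.055, 0, 0, 0, 0],
  [0.5, 0, 0.027, 0, 0, 0, 0],
  [0.5, 0, 0, -0.02, 0, 0, 0],
  [0.5, 0, 0, -0.02, 0, 0, 0],
  [0.5, 0, 0, 0, 0, 0, 0],
  [0.5, 0, 0, 0, 0, 0, 0],
])

```text
time_s: 6.2
position: [0.5264, 0.1804, 0.0444]
tcp_rot: [[-0.971, 0.241, -0.001], [0.241, 0.971, -0.0], [0.001, -0.0, -1.0]]
force: [0.3, 0.0, -2.1]
opening: 0.607
```

```bash
python3 - <<'E'
from h import *
for i in range(3):
    s=bot.read_state();print(s["position"],s["force"])
    c=wcal();w=bot.capture("wrist")
cv2.imwrite("pics/w3.png",cv2.resize(w[150:310,220:460],None,fx=3,fy=3,interpolation=2))
E
```

```text
[0.52644718 0.18044838 0.0444167 ] [ 0.2805236   0.00554733 -2.09171606]
[0.52686658 0.1804594  0.04483953] [ 0.33549796 -0.11790126 -1.54713448]
[0.52705094 0.18047574 0.04509501] [-0.16324844 -1.02734984 -1.5155128 ]
```

View pics/w3.png

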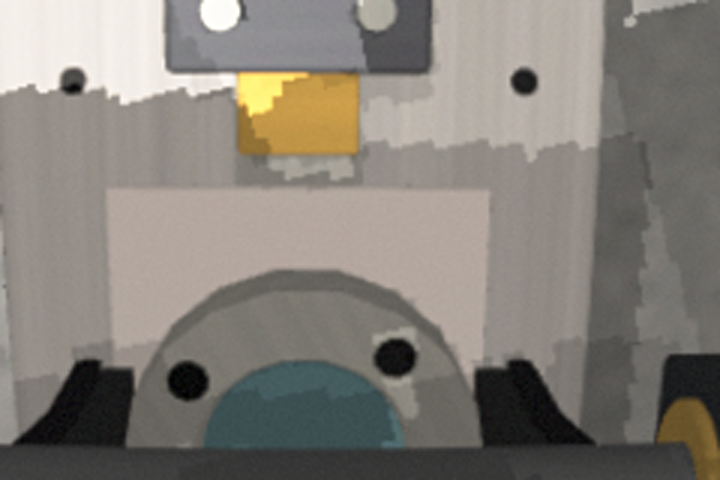

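```bash
python3 - <<'E'
from h import *
c=wcal();f=lambda u,v,z:onz(c,(220+u/3,150+v/3),z)[:2]
e=np.array([.9703,-.2419]);n=np.array([.2419,.9703])
sa,sb=f(107,188,.015),f(490,190,.015);sc=(sa+sb)/2
pad=(f(237,154,.026)+f(358,154,.026))/2
pr=(f(0,0,0))
zt=.0450-.0016+.013
l,r=f(187,381,zt),f(396,357,zt) # bolt holes
top=f(310,293,zt)
tcp=bot.read_state()["position"][:2]
ax=sc+.046*e
for k,v in(("seat",sc),("pad",pad),("rim apex",top),("tcp",tcp),("hole l",l),("hole r",r)):print(k,v,"rel axis",(v-ax)@e,(v-ax)@n)
print("ax",ax,"seatw",np.linalg.norm(sa-sb),"yaw",np.degrees(np.arctan2(*(sb-sa)[::-1]))-90)
E
```

```text
seat [0.49646287 0.18708152] rel axis -0.045999894199999954 2.266468232647867e-17
pad [0.48883813 0.18886175] rel axis -0.05382881912123827 -0.00011706792010951192
rim apex [0.50386437 0.18709943] rel axis -0.038822551043279606 0.001807799089012963
tcp [0.52710884 0.18046741] rel axis -0.014664159785883063 0.0009955860020223976
hole l [0.512502   0.16664422] rel axis -0.025493343888491723 -0.015950453655539758
hole r [0.51613172 0.19681184] rel axis -0.029268972735174415 0.01419921705067118
ax [0.54109667 0.17595412] seatw 0.06783718247656531 yaw -14.189712539114112
```

Request:
play_rows([
  [0.5, 0, -0.001, -0.015, 0, 0, 0],
  [0.5, 0, 0, -0.008, 0, 0, 0],
  [0.5, 0, 0, -0.003, 0, 0, 0],
  [0.5, 0, 0, 0, 0, 0, 0],
  [0.5, 0, 0, 0, 0, 0, 0],
])

```text
time_s: 6.98
position: [0.5268, 0.1796, 0.0187]
tcp_rot: [[-0.971, 0.24, 0.0], [0.24, 0.971, 0.0], [-0.0, 0.0, -1.0]]
force: [-0.1, -0.4, -2.5]
opening: 0.612
```

Request:
play_rows([
  [0.5, 0, 0, -0.001, 0, 0, 0],
  [0.5, 0, 0, 0, 0, 0, 0],
])

```text
time_s: 7.22
position: [0.5266, 0.1796, 0.0177]
tcp_rot: [[-0.971, 0.24, 0.0], [0.24, 0.971, 0.0], [-0.0, 0.0, -1.0]]
force: [-0.3, -0.6, -1.8]
opening: 0.607
```

Request:
play_rows([
  [0.5, 0, 0, -0.0005, 0, 0, 0],
  [0.5, 0, 0, 0, 0, 0, 0],
])

```text
time_s: 7.48
position: [0.5266, 0.1796, 0.0171]
tcp_rot: [[-0.971, 0.24, 0.0], [0.24, 0.971, 0.0], [-0.0, 0.0, -1.0]]
force: [0.3, 0.4, -1.9]
opening: 0.615
```

Request:
play_rows([
  [0.5, 0, 0, -0.0005, 0, 0, 0],
  [0.5, 0, 0, 0, 0, 0, 0],
])

```text
time_s: 7.72
position: [0.5266, 0.1796, 0.0166]
tcp_rot: [[-0.971, 0.24, 0.0], [0.24, 0.971, 0.0], [-0.0, 0.0, -1.0]]
force: [-1.4, -0.9, -0.9]
opening: 0.606
```

Request:
play_rows([
  [0.5, 0, 0, -0.0004, 0, 0, 0],
  [0.5, 0, 0, 0, 0, 0, 0],
])

```text
time_s: 7.98
position: [0.5266, 0.1796, 0.0166]
tcp_rot: [[-0.971, 0.24, 0.0], [0.24, 0.971, 0.0], [-0.0, 0.0, -1.0]]
force: [-0.9, -0.7, 4.2]
opening: 0.612
```

Request:
play_rows([
  [0.33, 0, 0, 0, 0, 0, 0],
  [0.2, 0, 0, 0, 0, 0, 0],
  [0.15, 0, 0, 0, 0, 0, 0],
  [0.15, 0, 0, 0.005, 0, 0, 0],
  [0.15, -0.0175, 0.0043, 0, 0, 0, 0],
  [0.15, -0.0175, 0.0043, 0, 0, 0, 0],
  [0.54, 0, 0, 0, 0, 0, 0],
  [0.54, 0, 0, 0, 0, 0, 0],
  [0.54, 0, 0, 0, 0, 0, 0],
  [0.54, 0, 0, 0, 0, 0, 0],
])

```text
time_s: 9.22
position: [0.4923, 0.188, 0.0212]
tcp_rot: [[-0.971, 0.241, 0.001], [0.241, 0.971, 0.0], [-0.001, 0.0, -1.0]]
force: [-0.0, -0.5, 0.1]
opening: 0.502
```

```bash
python3 - <<'E'
from h import *
s=bot.read_state();print(s["position"],s["force"])
c=wcal();w=bot.capture("wrist")
cv2.imwrite("pics/w4.png",cv2.resize(w[130:330,200:460],None,fx=3,fy=3,interpolation=2))
E
```

```text
[0.49233272 0.18804711 0.0211796 ] [-0.0368304  -0.49122425  0.09057493]
```

View pics/w4.png

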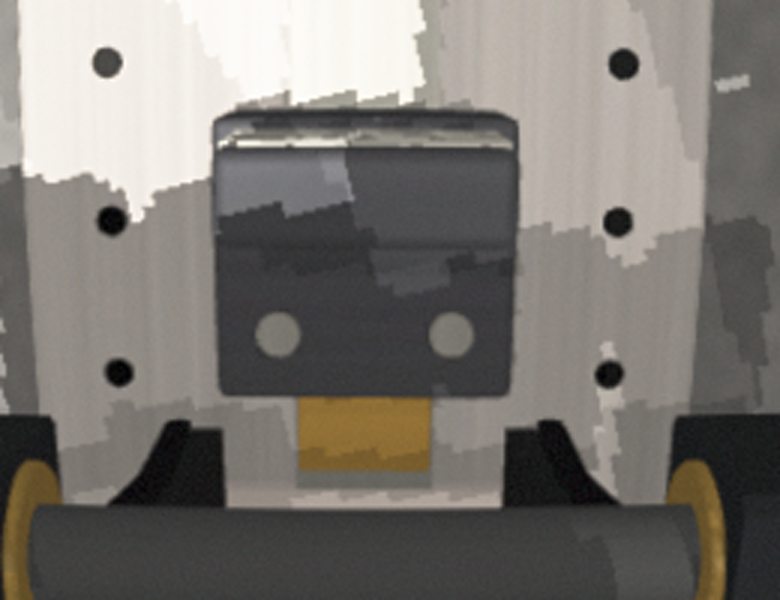

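Request:
play_rows([
  [0.54, 0.0029, -0.0007, 0, 0, 0, 0],
  [0.54, 0.0029, -0.0007, 0, 0, 0, 0],
  [0.54, 0.0015, -0.0004, 0, 0, 0, 0],
  [0.54, 0.0015, -0.0004, 0, 0, 0, 0],
  [0.54, 0.0015, -0.0004, 0, 0, 0, 0],
  [0.54, 0.0015, -0.0004, 0, 0, 0, 0],
  [0.54, 0.0015, -0.0004, 0, 0, 0, 0],
  [0.54, 0.0015, -0.0003, 0, 0, 0, 0],
  [0.54, 0.0015, -0.0003, 0, 0, 0, 0],
])

```text
time_s: 10.4
position: [0.5079, 0.1842, 0.0211]
tcp_rot: [[-0.971, 0.24, -0.0], [0.24, 0.971, -0.0], [0.0, -0.0, -1.0]]
force: [-0.2, -0.2, -0.1]
opening: 0.46
```

Request:
play_rows([
  [0.54, 0.001, -0.0002, 0, 0, 0, 0],
  [0.54, 0.001, -0.0003, 0, 0, 0, 0],
])

```text
time_s: 10.65
position: [0.5099, 0.1837, 0.0211]
tcp_rot: [[-0.971, 0.24, -0.0], [0.24, 0.971, -0.0], [0.0, -0.0, -1.0]]
force: [-0.3, -0.3, -0.0]
opening: 0.463
```

Request:
play_rows([
  [0.54, 0.0005, -0.0001, 0, 0, 0, 0],
  [0.54, 0.0005, -0.0001, 0, 0, 0, 0],
])

```text
time_s: 10.9
position: [0.5109, 0.1834, 0.0211]
tcp_rot: [[-0.971, 0.24, -0.0], [0.24, 0.971, -0.0], [0.0, -0.0, -1.0]]
force: [-0.4, -1.1, -0.3]
opening: 0.458
```

Request:
play_rows([
  [0.54, 0.0005, -0.0001, 0, 0, 0, 0],
  [0.54, 0.0005, -0.0002, 0, 0, 0, 0],
])

```text
time_s: 11.15
position: [0.5119, 0.1832, 0.0211]
tcp_rot: [[-0.971, 0.24, -0.0], [0.24, 0.971, 0.0], [0.0, -0.0, -1.0]]
force: [-0.5, 0.5, -0.6]
opening: 0.462
```

Request:
play_rows([
  [0.54, 0.0005, -0.0001, 0, 0, 0, 0],
])

```text
time_s: 11.28
position: [0.5124, 0.1831, 0.0212]
tcp_rot: [[-0.971, 0.24, -0.0], [0.24, 0.971, -0.0], [0.0, -0.0, -1.0]]
force: [-1.0, 0.5, 0.3]
opening: 0.459
```

Request:
play_rows([
  [0.54, 0.0005, -0.0001, 0, 0, 0, 0],
])

```text
time_s: 11.4
position: [0.5129, 0.183, 0.0212]
tcp_rot: [[-0.971, 0.24, -0.0], [0.24, 0.971, 0.0], [0.0, -0.0, -1.0]]
force: [1.1, -1.0, 0.1]
opening: 0.458
```

Request:
play_rows([
  [0.54, 0.0003, -0.0001, 0, 0, 0, 0],
])

```text
time_s: 11.52
position: [0.5132, 0.1829, 0.0211]
tcp_rot: [[-0.971, 0.24, 0.0], [0.24, 0.971, 0.0], [-0.0, 0.0, -1.0]]
force: [-0.1, 0.1, -0.2]
opening: 0.46
```

Request:
play_rows([
  [0.54, 0.0003, -0.0001, 0, 0, 0, 0],
])

```text
time_s: 11.65
position: [0.5135, 0.1828, 0.0211]
tcp_rot: [[-0.971, 0.24, -0.0], [0.24, 0.971, -0.0], [0.0, -0.0, -1.0]]
force: [-0.1, -0.7, 0.5]
opening: 0.464
```

Request:
play_rows([
  [0.54, 0.0003, 0, 0, 0, 0, 0],
])

```text
time_s: 11.78
position: [0.5138, 0.1828, 0.0211]
tcp_rot: [[-0.971, 0.24, -0.0], [0.24, 0.971, -0.0], [0.0, -0.0, -1.0]]
force: [-1.2, -0.3, -1.1]
opening: 0.463
```

Request:
play_rows([
  [0.54, 0.0003, -0.0001, 0, 0, 0, 0],
])

```text
time_s: 11.9
position: [0.514, 0.1827, 0.0211]
tcp_rot: [[-0.971, 0.24, -0.0], [0.24, 0.971, -0.0], [0.0, -0.0, -1.0]]
force: [0.1, -0.2, -1.2]
opening: 0.462
```

Request:
play_rows([
  [0.54, 0.0003, -0.0001, 0, 0, 0, 0],
])

```text
time_s: 12.02
position: [0.5141, 0.1826, 0.0211]
tcp_rot: [[-0.971, 0.24, -0.001], [0.24, 0.971, -0.0], [0.0, -0.0, -1.0]]
force: [-1.2, -0.3, 0.2]
opening: 0.463
```

Request:
play_rows([
  [0.54, 0.0003, -0.0001, 0, 0, 0, 0],
])

```text
time_s: 12.15
position: [0.5143, 0.1825, 0.0211]
tcp_rot: [[-0.971, 0.24, -0.001], [0.24, 0.971, -0.0], [0.001, -0.0, -1.0]]
force: [-0.1, 0.5, 0.2]
opening: 0.459
```

Request:
play_rows([
  [0.54, 0.0003, 0, 0, 0, 0, 0],
])

```text
time_s: 12.28
position: [0.5144, 0.1825, 0.0211]
tcp_rot: [[-0.971, 0.24, -0.001], [0.24, 0.971, -0.0], [0.001, -0.0, -1.0]]
force: [-0.5, 0.6, 1.0]
opening: 0.462
```

Request:
play_rows([
  [0.54, 0.0003, -0.0001, 0, 0, 0, 0],
])

```text
time_s: 12.4
position: [0.5145, 0.1824, 0.021]
tcp_rot: [[-0.971, 0.24, -0.002], [0.24, 0.971, -0.0], [0.001, -0.0, -1.0]]
force: [-1.2, -0.4, 1.5]
opening: 0.459
```

Request:
play_rows([
  [0.54, 0, 0, 0, 0, 0, 0],
])

```text
time_s: 12.52
position: [0.5145, 0.1824, 0.021]
tcp_rot: [[-0.971, 0.24, -0.001], [0.24, 0.971, -0.0], [0.001, -0.0, -1.0]]
force: [-2.5, 0.2, -0.6]
opening: 0.458
```

```bash
python3 - <<'E'
from h import *
F=[]
for i in range(8):
    s=bot.read_state();F.append(s["force"]);c=wcal();w=bot.capture("wrist")
print(np.mean(F,0),s["moment"],s["position"],s["tcp_rot"])
t=bot.capture("top");cv2.imwrite("pics/t2.png",np.hstack([cv2.resize(w[130:330,230:420],None,fx=2,fy=2,interpolation=2),cv2.resize(t[200:300,210:290],None,fx=4,fy=4,interpolation=2)]))
E
```

```text
[-2.75856813  0.797442    0.14403282] [ 0.12891714  0.62821262 -0.01059624] [0.51468924 0.18238017 0.02102595] [[-9.70670055e-01  2.40412652e-01 -1.18354750e-03]
 [ 2.40412926e-01  9.70670704e-01 -9.29953000e-05]
 [ 1.12647764e-03 -3.74807871e-04 -9.99999295e-01]]
```

View pics/t2.png

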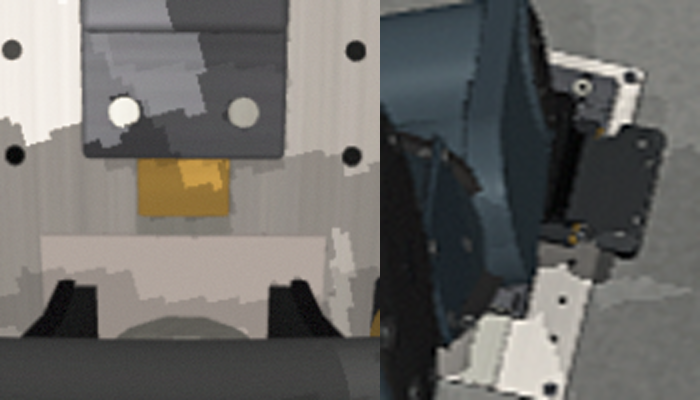

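Force is about 2.9 N along the nest axis with 0.1 N net sideways, so the rim is bearing evenly on both pins. Next I retreat and go behind the thumb plate.

Request:
play_rows([
  [0.54, -0.002, 0.0005, 0, 0, 0, 0],
  [0.54, -0.0063, 0.0016, 0, 0, 0, 0],
  [0.54, 0, 0, 0.03, 0, 0, 0],
  [0.54, 0, 0, 0.05, 0, 0, 0],
  [1, -0.045, 0.0113, 0, 0, 0, 0],
  [1, -0.0465, 0.0116, 0, 0, 0, 0],
  [1, 0, 0, 0, 0, 0, 0],
  [1, 0, 0, 0, 0, 0, 0],
  [1, 0, 0, 0, 0, 0, 0],
  [1, 0, 0, 0, 0, 0, 0],
])

```text
time_s: 14.22
position: [0.4167, 0.2072, 0.1011]
tcp_rot: [[-0.97, 0.241, 0.001], [0.241, 0.97, 0.0], [-0.001, 0.0, -1.0]]
force: [0.4, 0.4, -0.7]
opening: 0.005
```

```bash
python3 - <<'E'
from h import *
s=bot.read_state();print(s["position"],s["force"],s["opening"])
p=np.array(s["position"])[:2]-[.5411,.1760];print(p@[.9703,-.2419],p@[.2419,.9703])
c=wcal();w=bot.capture("scene");cv2.imwrite("pics/s2.png",cv2.resize(w[130:240,290:430],None,fx=5,fy=5,interpolation=2))
E
```

```text
[0.41672336 0.20724586 0.10108368] [ 0.35986572  0.40943691 -0.74307344] 0.005126265563575231
-0.12824102472887214 0.0002311486165998244
```

View pics/s2.png

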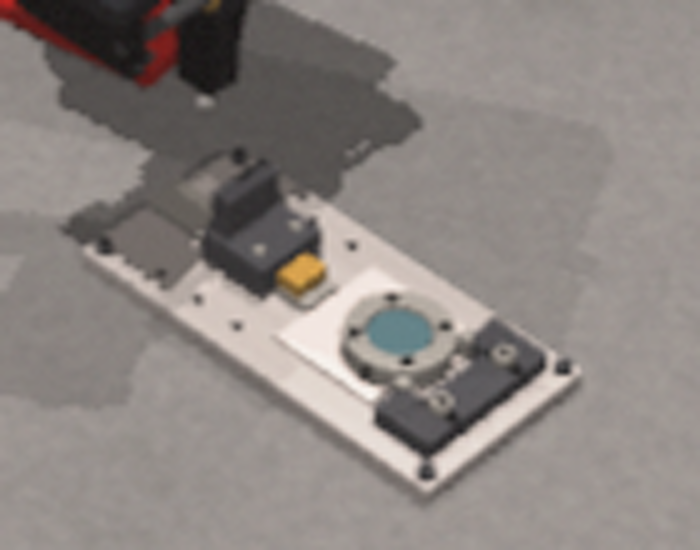

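The scene crop shows the viewport flat against both pins, with the brass pad still back. Next I lower the fingers behind the thumb plate and push.

Request:
play_rows([
  [1, 0, 0, -0.03, 0, 0, 0],
  [1, 0, 0, -0.031, 0, 0, 0],
  [1, 0.0039, -0.001, 0, 0, 0, 0],
  [1, 0.0039, -0.001, 0, 0, 0, 0],
  [1, 0, 0, 0, 0, 0, 0],
])

```text
time_s: 14.9
position: [0.4249, 0.2055, 0.0412]
tcp_rot: [[-0.971, 0.241, 0.003], [0.241, 0.971, 0.001], [-0.003, 0.001, -1.0]]
force: [0.4, 0.5, -0.5]
opening: 0.008
```

Request:
play_rows([
  [1, 0.0015, -0.0004, 0, 0, 0, 0],
  [1, 0.0015, -0.0004, 0, 0, 0, 0],
  [1, 0.0015, -0.0003, 0, 0, 0, 0],
  [1, 0.0015, -0.0004, 0, 0, 0, 0],
  [1, 0.0015, -0.0004, 0, 0, 0, 0],
  [1, 0.0015, -0.0003, 0, 0, 0, 0],
])

```text
time_s: 15.65
position: [0.4313, 0.203, 0.0401]
tcp_rot: [[-0.971, 0.24, -0.002], [0.24, 0.971, -0.001], [0.002, -0.001, -1.0]]
force: [-4.4, -0.3, 2.1]
opening: 0.005
```

Request:
play_rows([
  [1, 0.0015, -0.0004, 0, 0, 0, 0],
  [1, 0.0015, -0.0004, 0, 0, 0, 0],
  [1, 0.0015, -0.0003, 0, 0, 0, 0],
  [1, 0.0015, -0.0004, 0, 0, 0, 0],
  [1, 0.0015, -0.0004, 0, 0, 0, 0],
  [1, 0.0015, -0.0004, 0, 0, 0, 0],
])

```text
time_s: 16.4
position: [0.4411, 0.2007, 0.04]
tcp_rot: [[-0.971, 0.24, -0.001], [0.24, 0.971, -0.0], [0.001, -0.0, -1.0]]
force: [-5.0, -1.8, 1.3]
opening: 0.003
```

Request:
play_rows([
  [1, 0.0015, -0.0004, 0, 0, 0, 0],
  [1, 0.0015, -0.0004, 0, 0, 0, 0],
  [1, 0.0015, -0.0003, 0, 0, 0, 0],
  [1, 0.0015, -0.0004, 0, 0, 0, 0],
  [1, 0.0015, -0.0004, 0, 0, 0, 0],
  [1, 0.001, -0.0002, 0, 0, 0, 0],
])

```text
time_s: 17.15
position: [0.4496, 0.1986, 0.04]
tcp_rot: [[-0.971, 0.24, -0.001], [0.24, 0.971, -0.0], [0.001, -0.0, -1.0]]
force: [-4.7, -2.1, 0.8]
opening: 0.006
```

```bash
python3 - <<'E'
from h import *
s=bot.read_state();print(s["position"],s["force"])
w=bot.capture("scene");hsv=cv2.cvtColor(w,cv2.COLOR_BGR2HSV)[130:240,290:430]
cv2.imwrite("pics/s3.png",cv2.resize(w[150:220,320:420],None,fx=7,fy=7,interpolation=2))
E
```

```text
[0.44963736 0.19862646 0.04000111] [-4.73368325 -2.0625606   0.77226661]
```

View pics/s3.png

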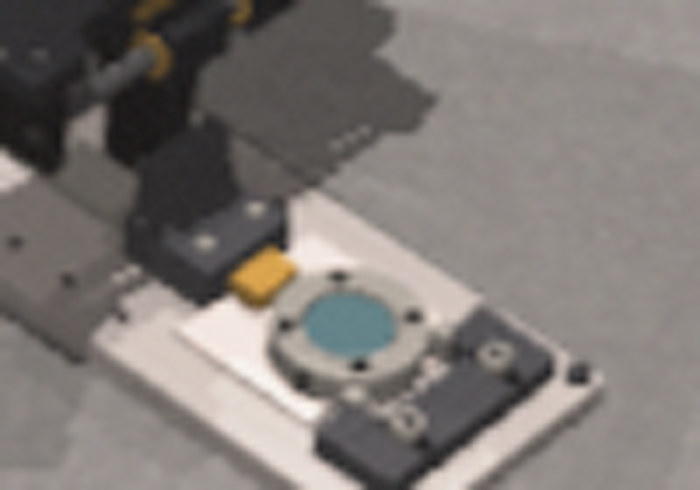

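Request:
play_rows([
  [1, 0.0005, -0.0001, 0, 0, 0, 0],
  [1, 0.0005, -0.0001, 0, 0, 0, 0],
  [1, 0.0005, -0.0001, 0, 0, 0, 0],
])

```text
time_s: 17.58
position: [0.451, 0.1983, 0.04]
tcp_rot: [[-0.971, 0.24, -0.001], [0.24, 0.971, -0.0], [0.001, -0.0, -1.0]]
force: [-5.5, -2.0, -0.5]
opening: 0.004
```

Request:
play_rows([
  [1, 0.0004, -0.0001, 0, 0, 0, 0],
  [1, 0.0004, -0.0001, 0, 0, 0, 0],
])

```text
time_s: 17.82
position: [0.4518, 0.1982, 0.04]
tcp_rot: [[-0.971, 0.24, -0.001], [0.24, 0.971, -0.0], [0.001, -0.0, -1.0]]
force: [-4.1, -1.9, 0.2]
opening: 0.0
```

Request:
play_rows([
  [1, 0.0004, -0.0001, 0, 0, 0, 0],
])

```text
time_s: 17.95
position: [0.4522, 0.1981, 0.04]
tcp_rot: [[-0.971, 0.24, -0.001], [0.24, 0.971, -0.0], [0.001, -0.0, -1.0]]
force: [-5.1, -1.9, 0.5]
opening: 0.005
```

Request:
play_rows([
  [1, 0.0004, -0.0001, 0, 0, 0, 0],
])

```text
time_s: 18.08
position: [0.4526, 0.198, 0.04]
tcp_rot: [[-0.971, 0.24, -0.001], [0.24, 0.971, -0.0], [0.001, -0.0, -1.0]]
force: [-4.3, -1.9, 0.4]
opening: 0.007
```

Request:
play_rows([
  [1, 0.0003, -0.0001, 0, 0, 0, 0],
  [1, 0.0003, -0.0001, 0, 0, 0, 0],
])

```text
time_s: 18.32
position: [0.4531, 0.1978, 0.04]
tcp_rot: [[-0.971, 0.24, -0.001], [0.24, 0.971, -0.0], [0.001, -0.0, -1.0]]
force: [-5.5, -1.1, 0.6]
opening: 0.005
```

Request:
play_rows([
  [1, 0.0003, -0.0001, 0, 0, 0, 0],
])

```text
time_s: 18.45
position: [0.4531, 0.1978, 0.04]
tcp_rot: [[-0.971, 0.241, -0.001], [0.241, 0.971, -0.0], [0.001, -0.0, -1.0]]
force: [-5.3, -1.3, 1.3]
opening: 0.005
```

Request:
play_rows([
  [1, 0.0003, 0, 0, 0, 0, 0],
])

```text
time_s: 18.58
position: [0.4533, 0.1978, 0.04]
tcp_rot: [[-0.971, 0.24, -0.002], [0.24, 0.971, -0.0], [0.002, -0.0, -1.0]]
force: [-5.4, -0.9, 1.4]
opening: 0.007
```

Request:
play_rows([
  [1, 0.0003, -0.0001, 0, 0, 0, 0],
])

```text
time_s: 18.7
position: [0.4533, 0.1978, 0.04]
tcp_rot: [[-0.971, 0.241, -0.002], [0.241, 0.971, -0.0], [0.002, -0.001, -1.0]]
force: [-6.6, -0.3, 2.7]
opening: 0.001
```

Request:
play_rows([
  [1, 0.0003, 0, 0, 0, 0, 0],
])

```text
time_s: 18.82
position: [0.4533, 0.1978, 0.04]
tcp_rot: [[-0.971, 0.241, -0.003], [0.241, 0.971, -0.0], [0.003, -0.001, -1.0]]
force: [-6.4, -0.4, 3.0]
opening: 0.005
```

Request:
play_rows([
  [1, 0.0003, -0.0001, 0, 0, 0, 0],
])

```text
time_s: 18.95
position: [0.4533, 0.1978, 0.04]
tcp_rot: [[-0.971, 0.241, -0.003], [0.241, 0.971, -0.0], [0.003, -0.001, -1.0]]
force: [-6.8, -0.2, 2.5]
opening: 0.005
```

```bash
python3 - <<'E'
from h import *
F=[]
for i in range(8):
    bot.capture("scene");s=bot.read_state();F.append(s["force"])
F=np.array(F);print(F.mean(0),F[:,:2]@[.9703,-.2419],F[:,:2].mean(0)@[.2419,.9703],s["position"])
E
```

```text
[-6.47433333  0.15312875  2.23013535] [-6.4115882  -5.90680598 -6.78073055 -6.84885168 -6.19114889 -5.99485272
 -6.540594   -5.87812778] -1.4175604088129532 [0.45337698 0.19775368 0.04004195]
```

Request:
play_rows([
  [1, -0.0015, 0.0004, 0, 0, 0, 0],
  [1, -0.01, 0.0025, 0, 0, 0, 0],
  [1, -0.01, 0.0025, 0, 0, 0, 0],
  [1, 0, 0, 0.05, 0, 0, 0],
  [1, 0, 0, 0.06, 0, 0, 0],
  [1, -0.02, 0.01, 0.04, 0, 0, 0],
  [1, 0, 0, 0, 0, 0, 0],
])

```text
time_s: 20.23
position: [0.4146, 0.2143, 0.1933]
tcp_rot: [[-0.971, 0.239, 0.009], [0.239, 0.971, 0.002], [-0.008, 0.004, -1.0]]
force: [1.0, 0.3, -0.3]
opening: 0.005
```

```bash
python3 - <<'E'
from h import *
s=bot.read_state();print(s["position"],s["force"],s["time_s"])
w=bot.capture("scene");t=wc=bot.capture("wrist")
cv2.imwrite("pics/s4.png",np.hstack([cv2.resize(w[155:225,330:410],(480,420),interpolation=2),cv2.resize(wc[180:320,265:370],(315,420),interpolation=2)]))
E
```

```text
[0.41462177 0.21429398 0.19329159] [ 0.95251263  0.34237733 -0.29593565] 20.225
```

View pics/s4.png

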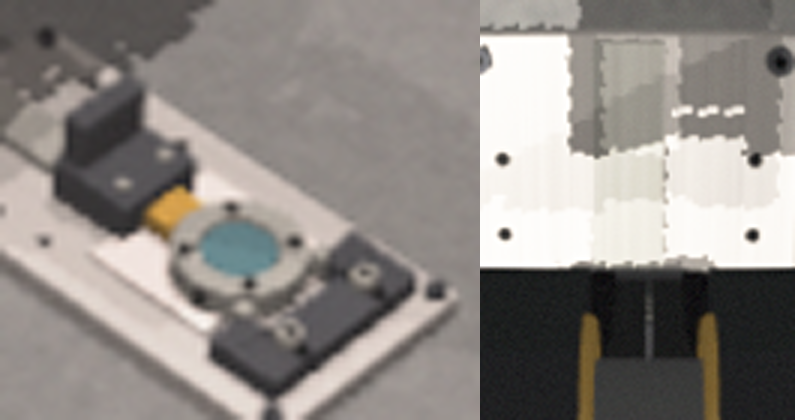

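The viewport lies flat, touching both pins with the brass pad against its rim, and the robot is clear. I'll hand it in.

```bash
python3 -c "
from rig import bot
print(bot.hand_in())"
```

```text
the job is handed in; nothing more can be done
None
```

The viewport is seated in the aluminium nest and clamped, and the job was handed in after about 20 s of robot time; no verdict came back.

- **Pick and place:** I gripped it across its 54 mm and set it down on the seat about 15 mm short of the pins. The set-down was felt as about 6 N.
- **Pins:** I nudged it forward with the fingers half closed. It stopped against the pins with about 2.9 N along the nest axis and 0.1 N sideways, so both pins share the load evenly.
- **Clamp:** I pushed the thumb plate until the slide stopped moving. The push averaged 6.3 N, of which 4 N is the slide's own drag, so the pad presses with about 2.3 N. There was also 1 to 3 N of sideways force on the thumb plate during the push.
- **Last check:** After backing off, the scene picture shows the viewport flat, window up, touching both pins and the pad, with the robot clear.
- **Not confirmed:** The last wrist picture didn't show the viewport, so the final view rests on the scene camera alone. Force readings scatter by about 0.6 N, and I did not measure the pad pressure again after letting go. I touched none of the other things, but took no final picture of them.

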